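Put the tall cartridge on the vacuum line

TASK

Put the tall cartridge on the vacuum to dry. Take its cap off and lay it in the steel tray, and turn the selector until its pointer has clicked in at the tall cartridge, going the shorter way round, because every port the pointer passes gets a pull of vacuum. Only when the cap is off and the pointer is there, swing the outlet valve's lever fully open; leave the timer, marker and scissors where they are.

Things in the scene. Friction and masses are not known exactly. Their poses are not given: they have to be found in the camera images.
- station: fixed vacuum station: round aluminium manifold, 176 mm across, top 34 mm above the bench; behind it a pump 92 mm high, 90 mm off the axis. Origin on the bench under the selector's axis; x points to the pump, y to the outlet valve. Eight ports on a 70 mm radius, every 45 degrees from x: at 0 to 180 plugs and short cartridges, at 225, 270, 315 the tall one and two short (20 mm wide, tops at 82)
- selector (a joint): pointer angle from the station's x axis, rad, growing anticlockwise seen from above; turns without end, readings a full turn apart are the same place. A sprung roller clicks it in at each of the eight ports (45 degrees apart): about 0.1 N m to turn, and within about 15 degrees of a port it pulls itself in when let go. If the tall cartridge is straight across, half a turn away, either way is right
- valve_axis (a point): centre of the selector's black bar knob, on its upright axis, 94 mm above the bench. The bar is 16 mm wide across the pointing direction, 80 to 108 mm above the bench, 66 mm long: blunt tail 28 mm behind the axis, pointed nose 38 mm ahead of it, a thin line along the nose half of its top. Below it is a 20 mm stem and, up to 60 mm, the notched wheel
- pointer_line (a point): imaginary point on the pointer's line, 70 mm from the selector's axis and 94 mm above the bench: it is straight above the port pointed at
- cart_tall: the tall white cartridge, fixed upright in one of the ports: 22 mm across, 70 mm high. Origin: centre of its foot, 40 mm above the bench
- cap_seat (a point): the spot on the tall cartridge's axis where the cap's origin is while the cap is on, 96 mm above the bench
- cap: black ribbed cap, 28 mm across and 22 mm high, 14 g, sitting loosely over the top of the tall cartridge with 1 mm play; it covers the top 14 mm and comes off straight up. Origin: centre of its open underside; z points to its closed top
- tray: shallow pressed steel instrument tray, loose, 167 x 247 mm outside, rim 35 mm high, inner floor 2 mm above the bench and about 150 x 230 mm. Origin: centre of its underside; y along its long side, x along its short side
- outlet (a joint): outlet valve lever, rad: 0 shut (lever along the station's x, across the pipe), 1.57 fully open at its stop (along the station's y, in line with the pipe). Grows anticlockwise seen from above; about 0.06 N m of friction, stays where it is left
- lever_grip (a point): middle of the lever's grey sleeve, 50 mm from the lever's upright axis and 61 mm above the bench; the sleeve is 52 mm long, 12 mm wide, 15 mm high. The lever's axis stands 122 mm from the station's origin along the station's y
- timer: white bench timer, 55 x 70 x 18 mm, bystander; origin under its centre
- marker: lab marker, 12 x 141 x 14 mm, lying, bystander; origin under its middle
- scissors: small scissors, 35 x 89 x 6 mm, lying, bystander; origin at their middle

How it is judged:
By the outcome, as a careful person would: the job done as asked, in the order asked, and still so for the second after the job is handed in, with the robot touching nothing.
It also fails if it takes over 72 s, if anything falls off the work surface, if the arm or the gripper's body presses on something with over 40 N, if the wrist force passes 120 N, or if a joint passes its speed limit or range.

ROBOT

A 6-joint arm with a two-finger parallel gripper is mounted at the origin on a cart in front of the work surface, level with it; the furniture and walls round the work are solid. World frame = base frame: x ahead of the robot, y to its left, z up, the work surface at z = 0. Lengths are in m, angles in rad, forces in N, time in s.
With the tool pointing down it reaches from about 0.35 to 0.975 m from the base axis. Payload 4.9 kg.
Tool frame: the origin (TCP) lies midway between the tips of the shut fingers; the grasp point (between the pads) lies 19 mm behind it (ctrl.tcp_to_grasp is the distance from the TCP to the grasp point, in m); z points along the fingers, y is the line along which they close (so a half turn about z gives the same grasp; the last joint's range is limited). The gripper opens to 85 mm and grips with 20 to 120 N. Pads are 22 mm wide; open, the fingers measure 114 mm over their backs; the gripper's body (76 mm by 85 mm) begins 54 mm behind the grasp point. The pads swing forward as they close: fully open they stand 13 mm farther back than shut.
Start: joints at [-1.404, 0.053, 1.613, -0, 1.476, -0.119], TCP at [0.176, -0.6, 0.231] pointing down, gripper open.
Joint ranges: [-3.01, 3.01], [-1.01, 2.22], [0.06, 2.58], [-1.02, 4.17], [0.09, 2.62], [-3.14, 3.14]. Speed limits (rad/s): [2.57, 2.57, 3.14, 3.14, 3.14, 3.14].

INTERFACE

Orientations are given as a rotation vector (axis times angle).
In Python, from station import ctrl, viewer gives the robot as it stands (ctrl), with the cameras (viewer).
- The arm moves only by the tool step_hand, called as name(argument=value, ...) on one line, values as JSON. Schema: {"type":"object","properties":{"plan":{"type":"array","items":{"type":"array","items":{"type":"array","items":{"type":"number"},"minItems":7,"maxItems":7},"minItems":1,"maxItems":20},"minItems":1,"maxItems":1},"clamp_n":{"type":"number"},"only":{"type":"string"},"quiet":{"type":"boolean"},"lines":{"type":"string"}},"required":["plan"],"additionalProperties":false}. plan is a list that holds a single list of rows (three levels of brackets), with 1 to 20 rows, each of 7 numbers: the finger opening in m, then dx, dy, dz in normalised numbers (1 is 1 m), then a rotation vector rx, ry, rz in normalised numbers (1 is 2 rad); each row is the pose to reach, as a shift and turn from the pose commanded when the call began, along the tool's axes at that moment; what a row does not reach only later rows make up. A row lasts 1/12 s, in which the tool goes at most 0.0417 m and 0.125 rad, less where a joint would pass 70% of its speed; a pose out of reach is approached as far as the arm can. The fingers move at their own pace and stop on an object; clamp_n is the grip in N (left out, the last holds). Time passes only in rows, so rows that do not move let the fingers close. The tool returns the time, the measured TCP pose, the force, the opening and the grip force at its end. only (a regular expression) keeps the lines of the reply that match it, lines (a string "A,B") keeps lines A to B, and quiet returns only ok. No shift or turn number may pass 1 either way. Input that does not fit is refused with a message, and nothing moves.
- ctrl.get_obs(): the state, without advancing time (a new reading comes with each control period).
- viewer.get_image(name): name is "scene" or "top" or "wrist"; returns the picture (400x640x3 uint8, red, green, blue); there is no depth.
- viewer.camera_params(name): a dict with "fx", "fy", "cx", "cy" (pixels), "k1" (the pictures are not rectified: a ray, as slopes to the right and down, at radius r is drawn at 1 + k1 r^2 times it, then the intrinsics apply), "T" (4x4, takes a point from camera to world coordinates); the wrist camera has in their place "tool_from_camera" (4x4, takes a point from camera to tool coordinates, whose origin is the TCP and whose axes are the flange's). Camera axes: x right, y down, z forward; pixel columns grow to the right and rows downward; lengths in m; the calibration is good to about 2 mm. A picture is of the moment at which its call begins: read the wrist's pose just before it. camera_params takes no time and is no camera call.
- ctrl.finish_job(): hands the job in; it is judged then, once.
The state is a dict: "t": time; "q": joint angles; "dq": joint speeds; "effort": joint torques, N m; "tool_pos": TCP position; "tool_rot": TCP orientation; "contact_force": force on the tool from outside, world axes, zero at the start; "wrist_torque": the same for the moment, N m; "opening": finger opening in m; "grip_force": force on a finger pad.
Only numpy, scipy, OpenCV 4.12 (cv2) and the standard library are available. Lean on these libraries where they do the work, as an engineer would, in place of code of your own. Each camera call takes 0.05 s, during which the arm holds its last target. There are 200 camera calls.

## Working session

There is one attempt and no reset: what is moved stays moved. The work goes in short steps, Python scripts to look and compute and a tool call to move; the robot and the scene stay as the last step left them, time stands still between calls to the robot, and variables do not carry over. Pictures are saved under pics/ and viewed, at most 13 in all, crops included, and the job is handed in when it is done.

```bash
ls; mkdir -p pics; python3 - <<'E'
from station import ctrl, viewer
import cv2
for n in("scene","top"):
    cv2.imwrite(f"pics/{n}0.png",cv2.cvtColor(viewer.get_image(n),cv2.COLOR_RGB2BGR))
    print(n,viewer.camera_params(n))
o=ctrl.get_obs();print(o['t'],o['tool_pos'],o['tool_rot'],o['opening'],ctrl.tcp_to_grasp,viewer.camera_params("wrist"))
E
```

```text
pics
station.py
scene {'fx': 498.5385340583013, 'fy': 498.5385340583013, 'cx': 313.9167907528754, 'cy': 199.95637434676786, 'k1': -0.09493329425131247, 'T': array([[-0.87842991, -0.33040793,  0.34524121,  0.12773483],
       [-0.47785351,  0.61355665, -0.62865274,  0.43733367],
       [-0.00411319, -0.71720209, -0.6968531 ,  0.82204495],
       [ 0.        ,  0.        ,  0.        ,  1.        ]])}
top {'fx': 409.123451930775, 'fy': 409.123451930775, 'cx': 328.097997049188, 'cy': 197.71643404613943, 'k1': 0.035740253060407845, 'T': array([[-0.01133871, -0.98539269,  0.16991961,  0.35735105],
       [-0.99974598,  0.00786153, -0.02112255, -0.22407305],
       [ 0.01947818, -0.17011595, -0.98523153,  0.92770988],
       [ 0.        ,  0.        ,  0.        ,  1.        ]])}
0.1 [ 0.17609898 -0.59908788  0.2301963 ] [-3.10774997e+00 -4.47144224e-01  8.04435529e-05] 0.08533487866291059 0.0187 {'fx': 341.45195181300676, 'fy': 341.45195181300676, 'cx': 322.97840926851063, 'cy': 197.57427838973817, 'k1': -0.014191128811604968, 'tool_from_camera': array([[ 1.23931028e-03, -9.58664526e-01, -2.84536096e-01,
         7.22119509e-02],
       [ 9.99999151e-01,  1.07380931e-03,  7.37643979e-04,
         2.95266902e-04],
       [-4.01615606e-04, -2.84536769e-01,  9.58665044e-01,
        -1.43736006e-01],
       [ 0.00000000e+00,  0.00000000e+00,  0.00000000e+00,
         1.00000000e+00]])}
```

View pics/top0.png

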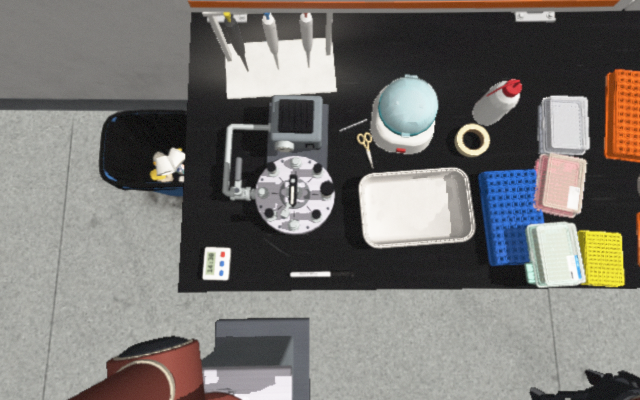

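View pics/scene0.png

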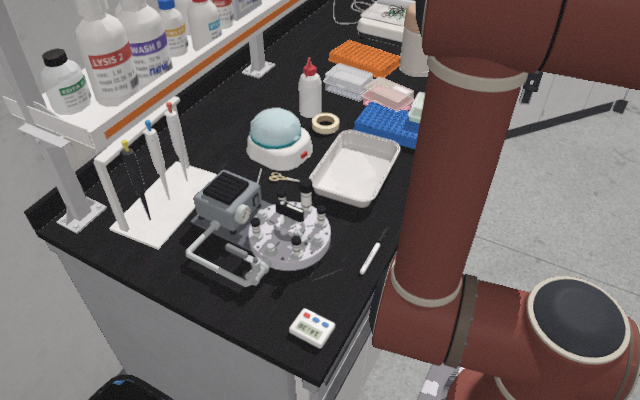

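The top view shows the manifold at about (295,192), with the pump above it, the outlet valve at its left and the tray at (415,208). I'll enlarge both views.

```bash
cat > h.py <<'E'
import numpy as np,cv2
from station import ctrl, viewer
from scipy.spatial.transform import Rotation as R
def ray(n,u,v):
    p=viewer.camera_params(n); d=np.array([(u-p['cx'])/p['fx'],(v-p['cy'])/p['fy']]); s=d.copy()
    for _ in range(20): s=d/(1+p['k1']*(s@s))
    if n=='wrist':
        o=ctrl.get_obs(); T=np.eye(4);T[:3,:3]=R.from_rotvec(o['tool_rot']).as_matrix();T[:3,3]=o['tool_pos'];T=T@p['tool_from_camera']
    else: T=p['T']
    return T[:3,3],T[:3,:3]@np.r_[s,1]
def at(n,u,v,z):
    c,d=ray(n,u,v); return c+d*(z-c[2])/d[2]
def proj(n,P):
    p=viewer.camera_params(n)
    if n=='wrist':
        o=ctrl.get_obs(); T=np.eye(4);T[:3,:3]=R.from_rotvec(o['tool_rot']).as_matrix();T[:3,3]=o['tool_pos'];T=T@p['tool_from_camera']
    else: T=p['T']
    q=np.linalg.inv(T)@np.r_[P,1]; s=q[:2]/q[2]; s=s*(1+p['k1']*(s@s)); return s*p['fx']+[p['cx'],p['cy']]
def tool(P):  # world point -> shift from current tool pose in tool axes
    o=ctrl.get_obs(); return R.from_rotvec(o['tool_rot']).as_matrix().T@(np.array(P)-o['tool_pos'])
E
python3 - <<'E'
import cv2
a=cv2.imread('pics/top0.png')[85:285,190:390]; b=cv2.imread('pics/scene0.png')[160:290,180:340]
cv2.imwrite('pics/topc.png',cv2.resize(a,(600,600),interpolation=cv2.INTER_CUBIC))
cv2.imwrite('pics/scenec.png',cv2.resize(b,(720,585),interpolation=cv2.INTER_CUBIC))
E
```

```text
(no output)
```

View pics/topc.png

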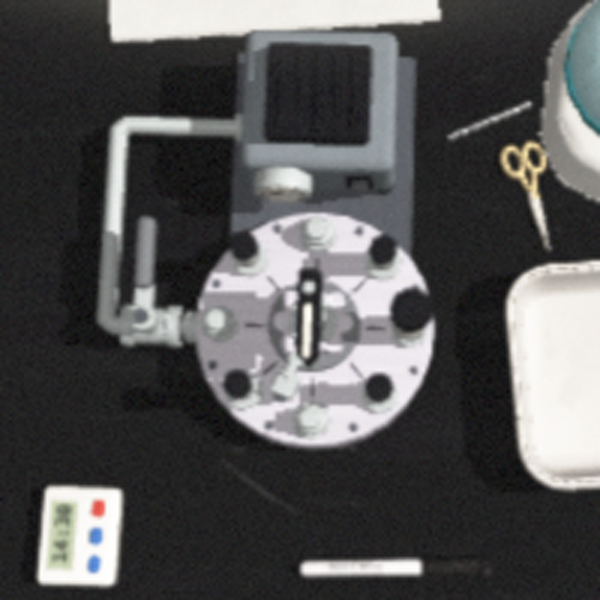

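View pics/scenec.png

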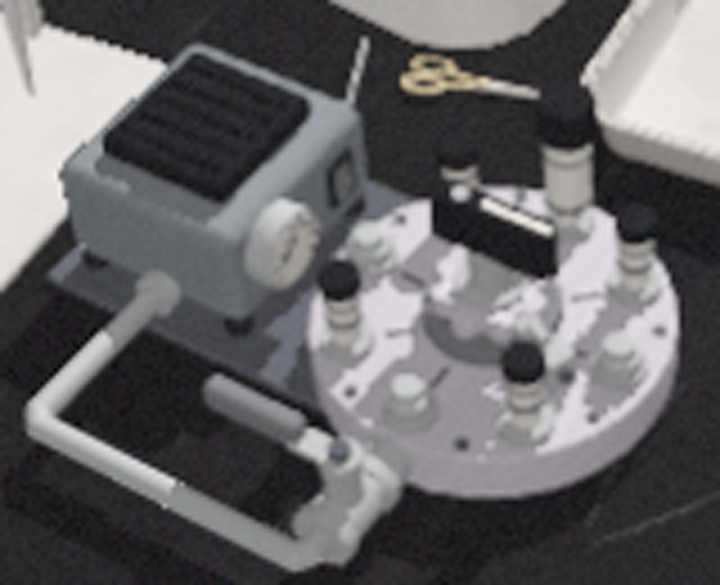

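Top crop: the cap is at (411,308), the 270° port. The bar's nose and white line point down at (306,360), which is the 180° port. So the pointer needs about +90° (anticlockwise) through 225°. Next I fit the station's pose.

```bash
python3 - <<'E'
from h import *
from scipy.optimize import least_squares
f=lambda x,y:(190+(x+.5)/3-.5,85+(y+.5)/3-.5)
g=lambda x,y:(180+(x+.5)/4.5-.5,160+(y+.5)/4.5-.5)
pts=[('top',f(411,308),270,.07,.118),('top',f(382,248),315,.07,.082),('top',f(245,247),45,.07,.082),('top',f(237,384),135,.07,.082),('top',f(379,385),225,.07,.082),
('top',f(316,329.5),0,0,.034),
('scene',g(567,100),270,.07,.118),('scene',g(458,152),315,.07,.082),('scene',g(340,271),45,.07,.082),('scene',g(525,352),135,.07,.082),('scene',g(638,214),225,.07,.082)]
def loc(p,a,r,z): return np.array([p[0]+r*np.cos(p[2]+np.radians(a)),p[1]+r*np.sin(p[2]+np.radians(a)),z])
P=np.array([at(n,*uv,z) for n,uv,a,r,z in pts])
s=least_squares(lambda p:np.concatenate([(at(n,*uv,z)-loc(p,a,r,z))[:2] for n,uv,a,r,z in pts]),[.4,-.1,0])
print(s.x,np.degrees(s.x[2]));print((s.fun.reshape(-1,2)*1e3).round(1))
st=s.x
print('axis top',at('top',*f(306,300),.108),'nose',at('top',*f(306,362),.108),at('scene',*g(556,262),.108), 'tail',at('top',*f(310,268),.108),at('scene',*g(435,200),.108))
S=lambda x,y,z:np.array([st[0]+x*np.cos(st[2])-y*np.sin(st[2]),st[1]+x*np.sin(st[2])+y*np.cos(st[2]),z])
print('lever end',at('top',*f(146,218),.061),'exp grip',S(.05,.122,.061),'exp end',S(.076,.122,.061),'lever axis',S(0,.122,.06))
t=[at('top',u,v,.035) for u,v in[(360,172),(468,170),(474,240),(368,247)]];print('tray',np.round(t,3),np.mean(t,0))
E
```

```text
[ 0.52041081 -0.16891844 -0.02560495] -1.467055732762059
[[-0.3  0.1]
 [ 0.2  0.3]
 [-1.  -2. ]
 [ 0.5 -0.2]
 [ 1.4  0.5]
 [-1.1 -1. ]
 [-0.5  1.3]
 [-2.6  4.8]
 [ 1.3 -1.1]
 [ 1.5 -1.2]
 [ 0.5 -1.5]]
axis top [ 0.5263386  -0.16759937  0.108     ] nose [ 0.48367618 -0.16775893  0.108     ] [ 0.47595427 -0.15204047  0.108     ] tail [ 0.54862948 -0.17024852  0.108     ] [ 0.54336793 -0.15987813  0.108     ]
lever end [ 0.59744578 -0.04854301  0.061     ] exp grip [ 0.57351788 -0.04823854  0.061     ] exp end [ 0.59950936 -0.0489042   0.061     ] lever axis [ 0.52353427 -0.04695843  0.06      ]
tray [[ 0.569 -0.315  0.035]
 [ 0.572 -0.558  0.035]
 [ 0.415 -0.56   0.035]
 [ 0.402 -0.329  0.035]] [ 0.48961332 -0.44066904  0.035     ]
```

Station fit: (0.520, -0.169), yaw -1.5°, residuals mostly under 2 mm. The nose measures 37 mm from the axis at 180°, as it should. Now the shift to above the cap, and the pipe height for the lever swing.

```bash
cat >> h.py <<'E'
st=(.5204,-.1689,-.0256)
def S(x,y,z): c,s=np.cos(st[2]),np.sin(st[2]); return np.array([st[0]+x*c-y*s,st[1]+x*s+y*c,z])
def yaw(): 
    m=R.from_rotvec(ctrl.get_obs()['tool_rot']).as_matrix(); return np.arctan2(m[1,1],m[0,1]),m[:,2]
def tri(a,b):
    (c,d),(e,f)=ray('top',*a),ray('scene',*b); k=np.linalg.lstsq(np.c_[d,-f],e-c,rcond=None)[0]; p=c+d*k[0];q=e+f*k[1]; return (p+q)/2,np.linalg.norm(p-q)
E
python3 - <<'E'
from h import *
f=lambda x,y:(190+(x+.5)/3-.5,85+(y+.5)/3-.5)
g=lambda x,y:(180+(x+.5)/4.5-.5,160+(y+.5)/4.5-.5)
print(tri(f(116,126),g(38,412)),tri(f(108,320),g(310,560)),tri(f(146,218),g(212,385)))
print(S(0,-.07,.16),tool(S(0,-.07,.2)),yaw(),-np.pi/2+st[2])
E
```

```text
(array([ 0.67733135, -0.01840387,  0.03096875]), np.float64(0.0009859558362308575)) (array([ 0.52777251, -0.01504884,  0.01979763]), np.float64(0.005295425381043483)) (array([ 0.59594578, -0.04942423,  0.06381829]), np.float64(0.0014863139349260675))
[ 0.5186082  -0.23887706  0.16      ] [ 0.43016168 -0.24898201  0.03074248] (np.float64(-1.2849967814596517), array([-3.12736265e-04,  1.81377530e-03, -9.99998306e-01])) -1.5963963267948966
```

The manual's scale: turns go in shares of 2 rad. Converting my numbers, 0.311 rad / 2 = 0.1555.

step_hand(plan=[[[0.05, 0.43, -0.249, 0.03, 0, 0, 0.1555], [0.05, 0.43, -0.249, 0.03, 0, 0, 0.1555], [0.05, 0.43, -0.249, 0.03, 0, 0, 0.1555], [0.05, 0.43, -0.249, 0.03, 0, 0, 0.1555], [0.05, 0.43, -0.249, 0.03, 0, 0, 0.1555], [0.05, 0.43, -0.249, 0.03, 0, 0, 0.1555], [0.05, 0.43, -0.249, 0.03, 0, 0, 0.1555], [0.05, 0.43, -0.249, 0.03, 0, 0, 0.1555], [0.05, 0.43, -0.249, 0.03, 0, 0, 0.1555], [0.05, 0.43, -0.249, 0.03, 0, 0, 0.1555], [0.05, 0.43, -0.249, 0.03, 0, 0, 0.1555], [0.05, 0.43, -0.249, 0.03, 0, 0, 0.1555], [0.05, 0.43, -0.249, 0.03, 0, 0, 0.1555], [0.05, 0.43, -0.249, 0.03, 0, 0, 0.1555], [0.05, 0.43, -0.249, 0.03, 0, 0, 0.1555]]], clamp_n=25)

```text
t: 1.35
tool_pos: [0.5182, -0.2394, 0.2008]
tool_rot: [-3.141, 0.039, 0.002]
contact_force: [-0.4, 0.7, -1.2]
opening: 0.0503
grip_force: 0.0
```

```bash
python3 - <<'E'
from h import *
im=cv2.cvtColor(viewer.get_image('wrist'),cv2.COLOR_RGB2BGR)
cv2.imwrite('pics/w1.png',im)
print(ctrl.get_obs()['q'],ctrl.get_obs()['opening'],yaw()[0],tool(S(0,-.07,.097)))
for P in [S(0,-.07,.118),S(0,0,.108),S(-.038,0,.108),S(.0495,-.0495,.082),S(-.0495,-.0495,.082)]: print(proj('wrist',P))
E
```

```text
[-5.63985483e-01 -5.46694272e-02  1.77122960e+00 -3.93453948e-04
  1.42564866e+00  1.03276417e+00] 0.049957173943372714 -1.5966926175435345 [ 0.00065396 -0.00111585  0.10399055]
[320.64969511 203.64284193]
[224.18662418 199.39922919]
[228.3053179  247.44016886]
[293.76946945 126.85474704]
[296.52827706 246.91486282]
```

View pics/w1.png

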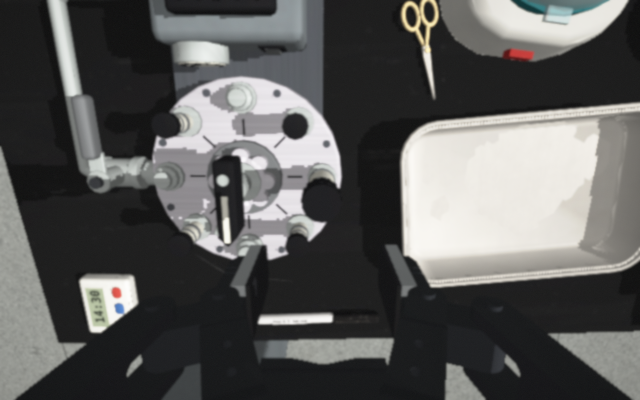

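Wrist view: the cap at (320,200) is within 3 px of the prediction, and the nose at (226,245) confirms the pointer at 180°. I go down over the cap and grip.

step_hand(plan=[[[0.05, 0.002, -0.001, 0.035, 0, 0, 0], [0.05, 0.002, -0.001, 0.065, 0, 0, 0], [0.05, 0.002, -0.001, 0.09, 0, 0, 0], [0.05, 0.002, -0.001, 0.104, 0, 0, 0], [0.05, 0.002, -0.001, 0.104, 0, 0, 0], [0.0, 0.002, -0.001, 0.104, 0, 0, 0], [0.0, 0.002, -0.001, 0.104, 0, 0, 0], [0.0, 0.002, -0.001, 0.104, 0, 0, 0], [0.0, 0.002, -0.001, 0.104, 0, 0, 0], [0.0, 0.002, -0.001, 0.104, 0, 0, 0], [0.0, 0.002, -0.001, 0.104, 0, 0, 0]]], clamp_n=25)

```text
t: 2.32
tool_pos: [0.5214, -0.2388, 0.0992]
tool_rot: [3.141, -0.039, 0.003]
contact_force: [-1.9, 3.4, 6.4]
opening: 0.0276
grip_force: 25.4
```

step_hand(plan=[[[0.0, 0, 0, -0.01, 0, 0, 0], [0.0, 0, 0, -0.02, 0, 0, 0], [0.0, 0, 0, -0.03, 0, 0, 0], [0.0, 0, 0, -0.05, 0, 0, 0], [0.0, 0, 0, -0.08, 0, 0, 0], [0.0, 0, 0, -0.08, 0, 0, 0]]])

```text
t: 2.82
tool_pos: [0.5238, -0.2409, 0.1854]
tool_rot: [3.134, -0.04, 0.016]
contact_force: [1.4, 0.0, 1.3]
opening: 0.0273
grip_force: 25.0
```

```bash
python3 - <<'E'
from h import *
im=cv2.cvtColor(viewer.get_image('scene'),cv2.COLOR_RGB2BGR)
cv2.imwrite('pics/s2.png',cv2.resize(im[100:300,150:450],(750,500),interpolation=cv2.INTER_CUBIC))
o=ctrl.get_obs();print(o['opening'],o['grip_force'],tool([.489,-.400,.006]))
E
```

```text
0.027033311631996203 25.01396555453539 [-0.03143938  0.15932475  0.17766854]
```

View pics/s2.png

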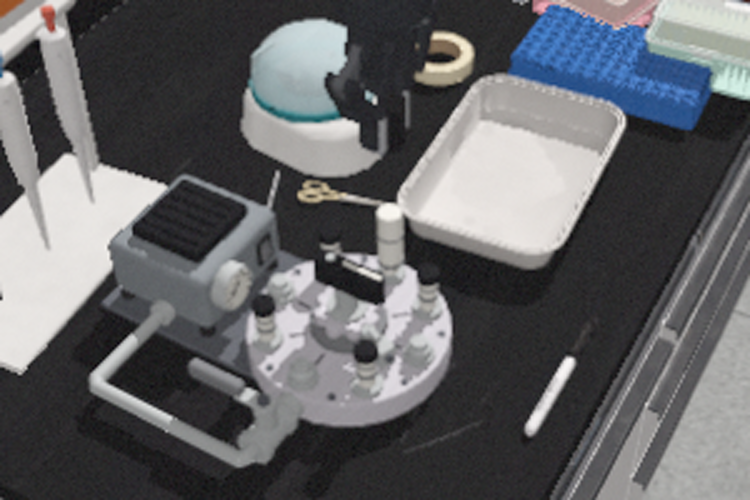

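The tall cartridge is bare at (390,235) and the cap is in the gripper. I carry it to the tray.

step_hand(plan=[[[0, -0.03, 0.178, 0, 0, 0, 0], [0, -0.03, 0.178, 0, 0, 0, 0], [0, -0.03, 0.178, 0, 0, 0, 0], [0, -0.03, 0.178, 0, 0, 0, 0], [0, -0.03, 0.178, 0, 0, 0, 0], [0, -0.03, 0.178, 0.04, 0, 0, 0], [0, -0.03, 0.178, 0.08, 0, 0, 0], [0, -0.03, 0.178, 0.12, 0, 0, 0], [0, -0.03, 0.178, 0.15, 0, 0, 0], [0, -0.03, 0.178, 0.165, 0, 0, 0], [0, -0.03, 0.178, 0.173, 0, 0, 0], [0, -0.03, 0.178, 0.175, 0, 0, 0], [0, -0.03, 0.178, 0.175, 0, 0, 0]]])

```text
t: 3.95
tool_pos: [0.4869, -0.4164, 0.0038]
tool_rot: [3.14, -0.039, 0.002]
contact_force: [0.0, -0.4, 0.9]
opening: 0.027
grip_force: 27.2
```

step_hand(plan=[[[0.045, 0, 0, 0, 0, 0, 0], [0.045, 0, 0, 0, 0, 0, 0], [0.045, 0, 0, 0, 0, 0, 0], [0.045, 0, 0, -0.02, 0, 0, 0], [0.045, 0, 0, -0.05, 0, 0, 0], [0.04, 0, 0, -0.09, 0, 0, 0], [0.04, 0, 0, -0.13, 0, 0, 0], [0.04, 0, 0, -0.17, 0, 0, 0], [0.04, 0, 0, -0.17, 0, 0, 0]]])

```text
t: 4.7
tool_pos: [0.4899, -0.4197, 0.1842]
tool_rot: [3.128, -0.039, 0.019]
contact_force: [0.8, -0.9, 1.3]
opening: 0.0398
grip_force: 0.0
```

```bash
python3 - <<'E'
from h import *
im=cv2.cvtColor(viewer.get_image('wrist'),cv2.COLOR_RGB2BGR)
cv2.imwrite('pics/w3.png',im)
o=ctrl.get_obs();print(o['opening'],o['grip_force'],tool(S(0,0,.08)),yaw()[0])
E
```

```text
0.03999314814460135 0.0 [ 0.02445781 -0.25127932  0.09796033] -1.5959467237550669
```

View pics/w3.png

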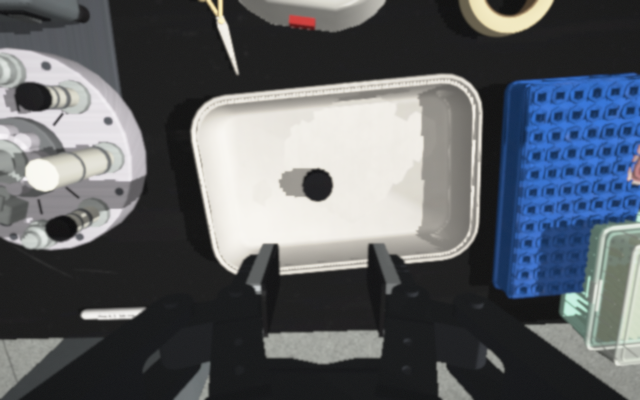

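The cap sits upright in the tray at (317,185). Next, the knob.

step_hand(plan=[[[0.04, 0.025, -0.251, 0, 0, 0, 0], [0.04, 0.025, -0.251, 0, 0, 0, 0], [0.04, 0.025, -0.251, 0, 0, 0, 0], [0.04, 0.025, -0.251, 0, 0, 0, 0], [0.04, 0.025, -0.251, 0, 0, 0, 0], [0.04, 0.025, -0.251, 0, 0, 0, 0], [0.04, 0.025, -0.251, 0, 0, 0, 0], [0.04, 0.025, -0.251, 0, 0, 0, 0], [0.04, 0.025, -0.251, 0, 0, 0, 0]]])

```text
t: 5.5
tool_pos: [0.5171, -0.1654, 0.1715]
tool_rot: [3.141, -0.038, -0.002]
contact_force: [-0.2, 0.4, 0.6]
opening: 0.0398
grip_force: 0.0
```

```bash
python3 - <<'E'
from h import *
print(tool(S(0,0,.082)),yaw()[0],proj('wrist',S(-.038,0,.108)))
im=cv2.cvtColor(viewer.get_image('wrist'),cv2.COLOR_RGB2BGR)
cv2.imwrite('pics/w4.png',cv2.resize(im[100:300,220:420],(600,600)))
E
```

```text
[0.00349744 0.00340468 0.08950914] -1.5952181236472276 [327.18566877 262.33272644]
```

View pics/w4.png

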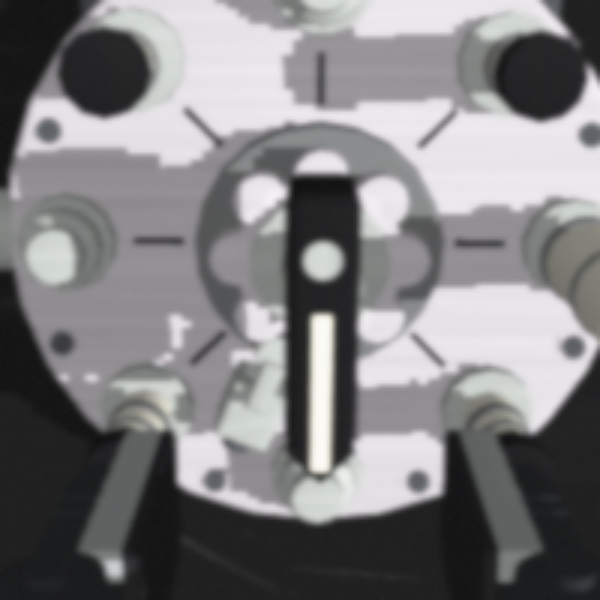

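Nose at full-frame (326.5,259), predicted (327,262), so the station fit holds. I go down and grip the bar.

step_hand(plan=[[[0.04, 0.004, 0.0035, 0.04, 0, 0, 0], [0.04, 0.004, 0.0035, 0.07, 0, 0, 0], [0.04, 0.004, 0.0035, 0.089, 0, 0, 0], [0.04, 0.004, 0.0035, 0.089, 0, 0, 0], [0, 0.004, 0.0035, 0.089, 0, 0, 0], [0, 0.004, 0.0035, 0.089, 0, 0, 0], [0, 0.004, 0.0035, 0.089, 0, 0, 0], [0, 0.004, 0.0035, 0.089, 0, 0, 0], [0, 0.004, 0.0035, 0.089, 0, 0, 0], [0, 0.004, 0.0035, 0.089, 0, 0, 0]]], clamp_n=40)

```text
t: 6.38
tool_pos: [0.5217, -0.1681, 0.0844]
tool_rot: [-3.139, 0.041, -0.002]
contact_force: [1.6, 6.1, -3.9]
opening: 0.0152
grip_force: 41.7
```

```bash
python3 - <<'E'
from h import *
print(tool(S(0,0,.082)),yaw()[0])
E
```

```text
[-0.00131804  0.00087353  0.00239294] -1.5966696536802016
```

Scaled: -1.57 rad / 2 = -0.785.

step_hand(plan=[[[0, 0, 0, 0, 0, 0, -0.05], [0, 0, 0, 0, 0, 0, -0.1], [0, 0, 0, 0, 0, 0, -0.15], [0, 0, 0, 0, 0, 0, -0.2], [0, 0, 0, 0, 0, 0, -0.25], [0, 0, 0, 0, 0, 0, -0.3], [0, 0, 0, 0, 0, 0, -0.35], [0, 0, 0, 0, 0, 0, -0.4], [0, 0, 0, 0, 0, 0, -0.45], [0, 0, 0, 0, 0, 0, -0.5], [0, 0, 0, 0, 0, 0, -0.55], [0, 0, 0, 0, 0, 0, -0.6], [0, 0, 0, 0, 0, 0, -0.65], [0, 0, 0, 0, 0, 0, -0.7], [0, 0, 0, 0, 0, 0, -0.75], [0, 0, 0, 0, 0, 0, -0.785], [0, 0, 0, 0, 0, 0, -0.785], [0, 0, 0, 0, 0, 0, -0.785]]])

```text
t: 7.88
tool_pos: [0.5216, -0.1679, 0.0844]
tool_rot: [-2.249, -2.191, -0.004]
contact_force: [-0.2, 6.2, -4.0]
opening: 0.0152
grip_force: 41.7
```

```bash
python3 -c "
from h import *
print(yaw()[0],ctrl.get_obs()['wrist_torque'])"
```

```text
-0.02646076348315523 [ 0.90772322  0.09889423 -0.01676832]
```

step_hand(plan=[[[0.04, 0, 0, 0, 0, 0, 0], [0.04, 0, 0, 0, 0, 0, 0], [0.04, 0, 0, 0, 0, 0, 0], [0.04, 0, 0, 0, 0, 0, 0], [0.04, 0, 0, -0.04, 0, 0, 0], [0.04, 0, 0, -0.08, 0, 0, 0], [0.04, 0, 0, -0.1, 0, 0, 0], [0.04, 0, 0, -0.1, 0, 0, 0], [0.04, 0, 0, -0.1, 0, 0, 0]]])

```text
t: 8.63
tool_pos: [0.5226, -0.1699, 0.1859]
tool_rot: [2.247, 2.189, 0.002]
contact_force: [-0.2, -0.3, -0.1]
opening: 0.0399
grip_force: 0.0
```

```bash
python3 - <<'E'
from h import *
im=cv2.cvtColor(viewer.get_image('wrist'),cv2.COLOR_RGB2BGR)
cv2.imwrite('pics/w5.png',cv2.resize(im[80:320,180:480],(750,600)))
print([proj('wrist',S(0,-r,.108)) for r in (0,.038)],yaw()[0],tool(S(.05,.122,.1)))
E
```

```text
[array([321.24971701, 206.73907738]), array([321.29427251, 257.80760452])] -0.026213817356207054 [0.12241821 0.04881757 0.08360478]
```

View pics/w5.png

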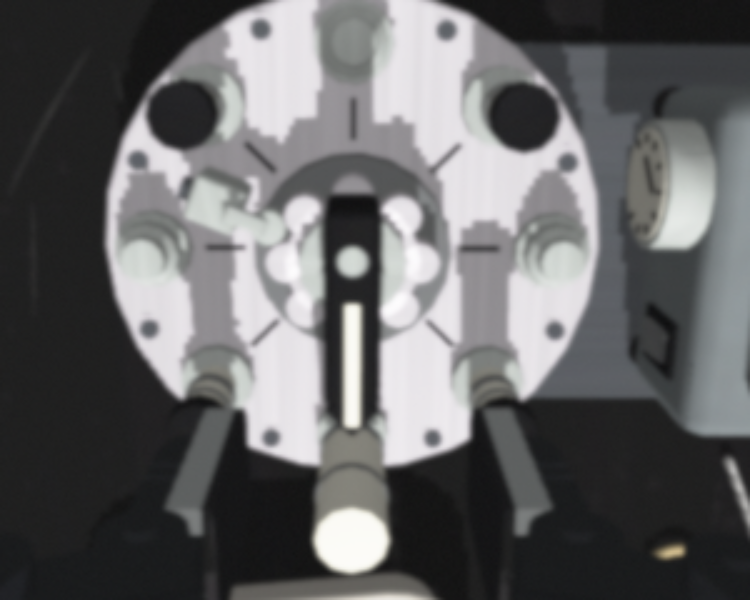

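The pointer (nose at (352,428)) lies straight on the bare tall cartridge. Now back to the first yaw, above the lever sleeve.

Scaled: 1.57 rad / 2 = 0.785.

step_hand(plan=[[[0.03, 0.122, 0.049, 0, 0, 0, 0.785], [0.03, 0.122, 0.049, 0, 0, 0, 0.785], [0.03, 0.122, 0.049, 0, 0, 0, 0.785], [0.03, 0.122, 0.049, 0, 0, 0, 0.785], [0.03, 0.122, 0.049, 0, 0, 0, 0.785], [0.03, 0.122, 0.049, 0, 0, 0, 0.785], [0.03, 0.122, 0.049, 0, 0, 0, 0.785], [0.03, 0.122, 0.049, 0, 0, 0, 0.785], [0.03, 0.122, 0.049, 0, 0, 0, 0.785], [0.03, 0.122, 0.049, 0, 0, 0, 0.785], [0.03, 0.122, 0.049, 0, 0, 0, 0.785], [0.03, 0.122, 0.049, 0, 0, 0, 0.785], [0.03, 0.122, 0.049, 0, 0, 0, 0.785], [0.03, 0.122, 0.049, 0, 0, 0, 0.785], [0.03, 0.122, 0.049, 0, 0, 0, 0.785]]], clamp_n=25)

```text
t: 9.93
tool_pos: [0.5725, -0.0482, 0.1812]
tool_rot: [-3.141, 0.036, 0.005]
contact_force: [0.4, 0.5, 0.8]
opening: 0.0296
grip_force: 0.0
```

```bash
python3 - <<'E'
from h import *
im=cv2.cvtColor(viewer.get_image('wrist'),cv2.COLOR_RGB2BGR)
cv2.imwrite('pics/w6.png',cv2.resize(im[80:320,180:480],(750,600)))
print([(proj('wrist',S(r,.122,.0685))-[180,80])*2.5 for r in (0,.024,.076)],yaw()[0],tool(S(.05,.122,.055)))
E
```

```text
[array([355.22666855, 424.87719643]), array([355.46876199, 356.57945844]), array([356.03894582, 196.07746742])] -1.5936447020100917 [ 1.13622317e-03 -1.59628138e-06  1.26654684e-01]
```

View pics/w6.png

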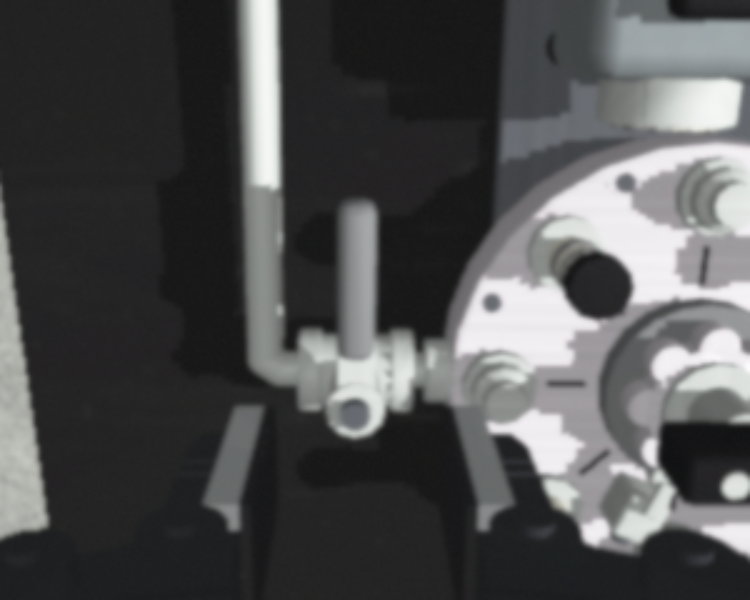

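The sleeve (end (357,200), pivot (354,413)) matches the prediction. Down and grip, 20 N.

step_hand(plan=[[[0.03, 0.001, 0, 0.04, 0, 0, 0], [0.03, 0.001, 0, 0.08, 0, 0, 0], [0.03, 0.001, 0, 0.11, 0, 0, 0], [0.03, 0.001, 0, 0.126, 0, 0, 0], [0.03, 0.001, 0, 0.126, 0, 0, 0], [0, 0.001, 0, 0.126, 0, 0, 0], [0, 0.001, 0, 0.126, 0, 0, 0], [0, 0.001, 0, 0.126, 0, 0, 0], [0, 0.001, 0, 0.126, 0, 0, 0], [0, 0.001, 0, 0.126, 0, 0, 0]]], clamp_n=20)

```text
t: 10.82
tool_pos: [0.5747, -0.0477, 0.0579]
tool_rot: [-3.14, 0.039, -0.001]
contact_force: [1.1, 5.3, -5.7]
opening: 0.0113
grip_force: 26.0
```

Scaled: -1.56 rad / 2 = -0.78.

step_hand(plan=[[[0, -0.0004, -0.006, 0, 0, 0, -0.06], [0, -0.0014, -0.0119, 0, 0, 0, -0.12], [0, -0.0032, -0.0176, 0, 0, 0, -0.18], [0, -0.0057, -0.0231, 0, 0, 0, -0.24], [0, -0.0087, -0.0282, 0, 0, 0, -0.3], [0, -0.0124, -0.033, 0, 0, 0, -0.36], [0, -0.0166, -0.0372, 0, 0, 0, -0.42], [0, -0.0213, -0.041, 0, 0, 0, -0.48], [0, -0.0264, -0.0441, 0, 0, 0, -0.54], [0, -0.0319, -0.0466, 0, 0, 0, -0.6], [0, -0.0376, -0.0484, 0, 0, 0, -0.66], [0, -0.0435, -0.0496, 0, 0, 0, -0.72], [0, -0.0495, -0.05, 0, 0, 0, -0.78], [0, -0.0515, -0.05, 0, 0, 0, -0.795], [0, -0.0515, -0.05, 0, 0, 0, -0.795], [0, -0.0515, -0.05, 0, 0, 0, -0.795]]])

```text
t: 12.15
tool_pos: [0.5267, 0.0033, 0.058]
tool_rot: [2.226, 2.21, 0.01]
contact_force: [9.4, 3.5, -13.4]
opening: 0.0113
grip_force: 26.6
```

```bash
python3 -c "
from h import *
o=ctrl.get_obs();print(yaw()[0],o['wrist_torque'],tool(S(0,.172,.057)))"
```

```text
-0.007254849289250192 [ 0.7589153  -1.47363563 -0.39897193] [-0.00023648 -0.00195105  0.00102064]
```

It is against its stop (9 N, well inside limits). Release, rise and check.

step_hand(plan=[[[0.03, 0, 0, 0, 0, 0, 0], [0.03, 0, 0, 0, 0, 0, 0], [0.03, 0, 0, 0, 0, 0, 0], [0.03, 0, 0, -0.03, 0, 0, 0], [0.03, 0, 0, -0.07, 0, 0, 0], [0.03, 0, 0, -0.11, 0, 0, 0], [0.03, 0, 0, -0.14, 0, 0, 0], [0.03, 0, 0, -0.14, 0, 0, 0], [0.03, 0, 0, -0.14, 0, 0, 0]]])

```text
t: 12.9
tool_pos: [0.5262, 0.0023, 0.2013]
tool_rot: [2.224, 2.21, 0.006]
contact_force: [-0.3, 0.0, -0.4]
opening: 0.0301
grip_force: 0.0
```

```bash
python3 - <<'E'
from h import *
im=cv2.cvtColor(viewer.get_image('wrist'),cv2.COLOR_RGB2BGR)
t=cv2.cvtColor(viewer.get_image('top'),cv2.COLOR_RGB2BGR)[80:300,180:490]
cv2.imwrite('pics/end.png',np.vstack([cv2.resize(im[80:320,120:520],(500,300)),cv2.resize(t,(423,300))[:, :423] if 0 else cv2.resize(t,(500,300))]))
print([(proj('wrist',S(0,.122+r,.0685))-[120,80])*1.25 for r in (0,.076)])
E
```

```text
[array([253.7155455 , 203.49112498]), array([256.16746289,  94.42272804])]
```

View pics/end.png

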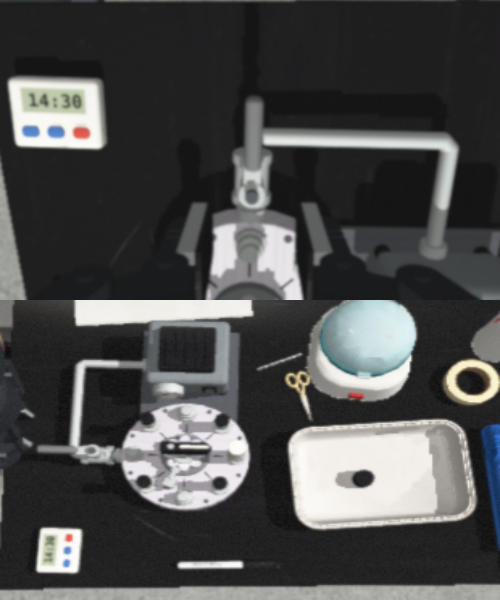

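The lever (pivot (251,197), end (255,98)) lies along the pipe, the pointer is on the tall cartridge, the cap is in the tray, and the bystanders are where they were.

```bash
python3 -c "
from station import ctrl, viewer
print(ctrl.finish_job())"
```

```text
the job is handed in; nothing more can be done
None
```

The job is handed in: the cap is in the tray, the selector has turned 90° anticlockwise to the tall cartridge (past 225° only), and then the outlet lever was swung fully open, with the timer, marker and scissors untouched, at 12.9 s of the 72 s allowed.

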